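Index the witness-plate turntable by one hole

TASK

Bring the next witness plate under the surface probe: press the turntable's index plunger (the black knob) in, turn the table counter-clockwise, seen from above, and stop at the very next hole, where the plunger must spring fully up again and lock the table. Lift nothing: leave all six plates lying in their nests, and leave the funnel, bottle and jar where they stand.

Things in the scene. Friction and masses are not known exactly. Their poses are not given: they have to be found in the camera images.
- turntable: Fixed indexing turntable, 330 mm across. Origin: on its vertical turning axis at the bench top; z up. Round aluminium dial (radius 99 mm, top 66 mm above the bench) inside a fixed steel index ring (out to radius 165 mm, top 55 mm above the bench). Probe column on its +x side: 18 mm thick, 190 mm from the axis, boom inward at 176 to 205 mm height, hose arching to 231 mm.
- dial (a joint): Angle of the dial, rad: 0 at the start, growing counter-clockwise seen from above; the next hole counter-clockwise is at 1.047. Locked (0.015 rad of play) while the plunger is up in a hole; otherwise it turns without end, needs about 0.15 to 0.3 N m and stays where it is left.
- plunger (a joint): How far the index plunger is pressed down, m: 0 up, 0.008 fully in (stop). Spring 5 N at 0, 9 N at the stop. Below 0.005 it locks the dial in the hole; deeper frees it. Once the dial is 0.04 rad or more off a hole, the ring holds the plunger down at 0.005 with no finger on it; it springs up to 0 by itself on reaching a hole, then stops the dial.
- knob_top (a point): Centre of the flat top of the plunger's black knob, 135 mm from the turning axis; moves with dial and plunger. Knob: upright cylinder 44 mm in diameter, 22 mm tall, top 98 mm above the bench when up, 90 mm when fully pressed. A fingertip pressing on top can drag it round (friction about 0.5 or more); pushing its side also turns the dial.
- bracket_end (a point): Middle of the outer end, on top, of the flat aluminium bracket that carries the plunger and turns with the dial: 32 mm wide, top 66 mm above the bench, reaching from the dial to radius 166 mm under the knob.
- next_hole (a point): Centre, at the ring's top, of the next hole counter-clockwise: one of six round holes 26 mm across, every 60 degrees at radius 135 mm, joined by a 13 mm wide round slot, all in the fixed ring. The first lies under the knob at the start.
- probe (a point): Centre of the downward mouth of the fixed black probe horn: mouth 46 mm across, 98 mm above the bench, 65 mm from the turning axis, over one of the plates on the side away from the knob.
- plate0: Witness plate: loose aluminium disc 50 mm in diameter, 8 mm thick, 45 g, dark grey glass face up. Origin: centre of its underside, 66 mm above the bench, 65 mm from the turning axis, 30 degrees counter-clockwise of the knob. Lies in a nest of three upright pins 6 mm tall and rides round with the dial.
- plate1: Witness plate: loose aluminium disc 50 mm in diameter, 8 mm thick, 45 g, dark grey glass face up. Origin: centre of its underside, 66 mm above the bench, 65 mm from the turning axis, 90 degrees counter-clockwise of the knob. Lies in a nest of three upright pins 6 mm tall and rides round with the dial.
- plate2: Witness plate: loose aluminium disc 50 mm in diameter, 8 mm thick, 45 g, dark grey glass face up. Origin: centre of its underside, 66 mm above the bench, 65 mm from the turning axis, 150 degrees counter-clockwise of the knob. Lies in a nest of three upright pins 6 mm tall and rides round with the dial.
- plate3: Witness plate: loose aluminium disc 50 mm in diameter, 8 mm thick, 45 g, dark grey glass face up. Origin: centre of its underside, 66 mm above the bench, 65 mm from the turning axis, 210 degrees counter-clockwise of the knob. Lies in a nest of three upright pins 6 mm tall and rides round with the dial.
- plate4: Witness plate: loose aluminium disc 50 mm in diameter, 8 mm thick, 45 g, dark grey glass face up. Origin: centre of its underside, 66 mm above the bench, 65 mm from the turning axis, 270 degrees counter-clockwise of the knob. Lies in a nest of three upright pins 6 mm tall and rides round with the dial.
- plate5: Witness plate: loose aluminium disc 50 mm in diameter, 8 mm thick, 45 g, dark grey glass face up. Origin: centre of its underside, 66 mm above the bench, 65 mm from the turning axis, 330 degrees counter-clockwise of the knob. Lies in a nest of three upright pins 6 mm tall and rides round with the dial.
- funnel: Loose black sampling funnel standing mouth down: 60 mm across the foot, 118 mm tall, 120 g. Origin: centre of its underside. Bystander.
- wash_bottle: Loose white plastic bottle, 58 mm in diameter, 130 mm tall, 220 g. Origin: centre of its underside. Bystander.
- jar: Loose steel jar with a dark lid, 57 mm in diameter, 57 mm tall, 250 g. Origin: centre of its underside. Bystander.
There are look-alikes about, which are no part of the job. Leave any red look-alike of the plate5 alone. What is shaped like the plate3 but yellow is not meant.

How it is judged:
On the way, in this order (a step that is already met when the one before it is completed fails the run):
1. the plunger is pressed in, out of its starting hole (value of joint plunger above 0.0052 m and value of joint dial between -0.06 and 0.06 rad), for 0.05 s.
2. the table is turning between the two holes, the plunger held down under the ring (value of joint dial between 0.2 and 0.95 rad and value of joint plunger above 0.003 m), for 0.05 s.
3. the plunger has sprung up in the next hole (value of joint dial between 1.012 and 1.082 rad and value of joint plunger below 0.0015 m), for 0.1 s.
At the end, for the whole second after the job is handed in: The dial is at rest at 60 degrees (1.047 rad within 0.035), the plunger up (pressed less than 1.5 mm), every plate lying flat in its nest (its underside within 3 mm of 66 mm above the bench), and funnel, bottle and jar each within 20 mm of where they stood (all of step 3 and velocity of joint dial between -0.03 and 0.03 rad/s and z of plate0 in the frame of turntable between 0.063 and 0.069 m and z of plate1 in the frame of turntable between 0.063 and 0.069 m and z of plate2 in the frame of turntable between 0.063 and 0.069 m and z of plate3 in the frame of turntable between 0.063 and 0.069 m and z of plate4 in the frame of turntable between 0.063 and 0.069 m and z of plate5 in the frame of turntable between 0.063 and 0.069 m and distance of each of funnel, wash_bottle, jar from where it was at the start of the episode below 0.02 m); the robot touches nothing.
It fails at once if the table is turned the wrong way (value of joint dial below -0.12 rad).
It fails at once if the table is turned past the next hole (value of joint dial above 1.2 rad).
It fails at once if a plate is lifted or pushed out of its nest (z of any of plate0, plate1, plate2, plate3, plate4, plate5 in the frame of turntable above 0.072 m or z of any of plate0, plate1, plate2, plate3, plate4, plate5 in the frame of turntable below 0.06 m).
It fails at once if the funnel, the bottle or the jar is lifted, knocked over or pushed away (distance of any of funnel, wash_bottle, jar from where it was at the start of the episode above 0.02 m or height (world z) of any of funnel, wash_bottle, jar above 0.012 m or angle between any of funnel, wash_bottle, jar's own z axis and vertical above 0.4 rad).
It also fails if it takes over 45 s, if anything falls off the work surface, if the arm or the gripper's body presses on something with over 40 N, if the wrist force passes 120 N, or if a joint passes its speed limit or range.

ROBOT

A 6-joint arm with a two-finger parallel gripper is mounted at the origin on the work surface. World frame = base frame: x ahead of the robot, y to its left, z up, the work surface at z = 0. Lengths are in m, angles in rad, forces in N, time in s.
With the tool pointing down it reaches from about 0.3 to 0.875 m from the base axis. Payload 6.4 kg.
Tool frame: the origin (TCP) lies between the finger pads; the fingertips stand 8 mm ahead of it and the grasp point (between the pads) lies 11 mm behind it; z points along the fingers, y is the direction in which the jaws open and shut (so a half turn about z gives the same grasp; the last joint's range is limited). The gripper opens to 85 mm and grips with 20 to 120 N. Pads are 22 mm wide; open, the fingers measure 114 mm over their backs; the gripper's body (76 mm by 85 mm) begins 54 mm behind the grasp point. The pads swing forward as they close: fully open they stand 13 mm farther back than shut.
Start: joints at [1.029, 0.181, 1.607, -0, 1.354, -0.206], TCP at [0.189, 0.543, 0.239] pointing down, gripper open.
Joint ranges: [-2.99, 2.99], [-0.89, 2.07], [0.3, 2.58], [-1.14, 4.28], [0, 2.63], [-3.12, 3.12]. Speed limits (rad/s): [2.57, 2.57, 3.01, 3.14, 3.14, 3.14].

INTERFACE

Orientations are given as a unit quaternion [w, x, y, z].
In Python, from bench import monitor, viewer, workorder, spotter gives the robot as it stands. The module is installed in compiled form; this text tells all that it offers.
- The arm moves only by the tool move_arm, never from a script. Its argument "motion" is a list of rows, each a list of 3 entries, a list of its own where there are three numbers: the shift along the tool's x, y, z in units of 60 mm (1.0 is 60 mm), then the turn, a rotation vector about the tool's x, y, z in units of 8 degrees (1.0 is 8 degrees), then the opening in per cent of the stroke, from 0 (shut) to 100 (fully open). In form: [[[dx, dy, dz], [rx, ry, rz], grip], ...]. A call has 1 to 10 rows; each row is the pose to reach, as a shift and turn from the pose commanded when the call began, along the tool's axes at that moment; what a row does not reach only later rows make up. A row lasts 1/8 s, in which the tool goes at most 62.5 mm and 10.7 degrees, less where a joint would pass 70% of its speed; a pose out of reach is approached as far as the arm can. A call with a gripper value outside its range is refused whole. The fingers move at their own pace and stop on an object; the grip force is fixed at half the most. Time passes only in rows, so rows that repeat a pose let the fingers close. It gives the time, the measured TCP pose, the force and the opening at its end, in the units of the state.
- monitor.get_obs(): the state, without advancing time (a new reading comes with each control period).
- viewer.camera(name): name is "scene" or "top"; returns the picture (400x640x3 uint8, blue, green, red); there is no depth.
- viewer.calibration(name): a dict with "fovy" (degrees; the focal length in pixels is half the picture's height over the tangent of half this angle, whatever the lens; pixels are square), "cx", "cy" (the principal point, pixels), "distortion" ([k1, k2, p1, p2, k3] as OpenCV has them; the pictures are not rectified), "extrinsics" (4x4, takes a point from camera to world coordinates). Camera axes: x right, y down, z forward; pixel columns grow to the right and rows downward; lengths in m; the calibration is good to about 2 mm. A picture is of the moment at which its call begins. calibration takes no time and is no camera call.
- workorder.hand_in(): hands the job in, once; it reports no verdict.
Trained networks look in the newest picture that a camera, given by its name, has taken for a name from the list of things; names that differ only in an ending like _2 or _b are one class to them, and where a whole thing is asked for, a point or a joint stands for the part that bears it (a point fixed in the world has none). Each returns a list of dicts, best first, with "score" (0 to 1); they miss things now and then, are a little off and sometimes report something else, mostly with a low value. They report only what shows in the picture. A call takes as long as a camera call. They do not tell look-alikes from the thing itself.
- spotter.search_frame(camera, name): "centre" ([column, row] as shares, 0 to 1, of the picture: columns of its width, rows of its height, amid what is visible of it).
- spotter.outline_of(camera, name): "region" (400x640 bool, what is visible of it) and "centre" ([column, row] as shares, 0 to 1, of the picture: columns of its width, rows of its height, amid what is visible of it).
The state is a dict: "time_s": time; "q": joint angles; "dq": joint speeds; "joint_efforts": joint torques, N m; "eef_pos": TCP position; "eef_rot": TCP orientation; "wrist_force": force on the tool from outside, world axes, zero at the start; "torque": the same for the moment, N m; "opening": opening from 0.0 (shut) to 1.0 (fully open).
Only numpy, scipy, OpenCV 4.12 (cv2) and the standard library are available. Lean on these libraries where they do the work, as an engineer would, in place of code of your own. Each camera call takes 0.05 s, during which the arm holds its last target. There are 200 camera calls.

## Working session

There is one attempt and no reset: what is moved stays moved. The work goes in short steps, Python scripts to look and compute and a tool call to move; the robot and the scene stay as the last step left them, time stands still between calls to the robot, and variables do not carry over. Pictures are saved under pics/ and viewed, about 8 in all and at most 12, crops included, and the job is handed in when it is done.

Besides the shell and the picture viewer there is one more tool, called after "Request:" as name([rows], argument=value, ...), one row to a line, values as JSON. move_arm: Moves the arm, as the interface text tells. Its arguments: {"type":"object","properties":{"motion":{"type":"array","items":{"type":"array"}}},"required":["motion"]}

```bash
mkdir -p pics; cat > h.py <<'E'
import numpy as np, cv2
from bench import monitor, viewer, workorder, spotter
def cal(n):
    c=viewer.calibration(n); f=200/np.tan(np.radians(c["fovy"])/2)
    return np.array([[f,0,c["cx"]],[0,f,c["cy"]],[0,0,1]]),np.array(c["distortion"],float),np.array(c["extrinsics"])
def ray(n,px):
    K,d,E=cal(n); u=cv2.undistortPoints(np.array([[px]],float),K,d)[0,0]
    return E[:3,3],E[:3,:3]@np.array([u[0],u[1],1])
def at(n,px,z):
    o,r=ray(n,px); return o+r*(z-o[2])/r[2]
def two(a,b):
    (o1,r1),(o2,r2)=ray("scene",a),ray("top",b)
    s=np.linalg.lstsq(np.c_[r1,-r2],o2-o1,rcond=None)[0]
    p,q=o1+s[0]*r1,o2+s[1]*r2; return (p+q)/2,np.linalg.norm(p-q)
def proj(n,P):
    K,d,E=cal(n); R=E[:3,:3].T
    return cv2.projectPoints(np.array(P,float).reshape(-1,1,3),cv2.Rodrigues(R)[0],-R@E[:3,3],K,d)[0][:,0]
E
python3 - <<'E'
from h import *
np.set_printoptions(precision=3,suppress=True)
for n in("scene","top"):
    cv2.imwrite(f"pics/{n}0.png",viewer.camera(n)); print(n,cal(n)[2][:3,3])
    for t in("knob_top","bracket_end","turntable","plate0","funnel","wash_bottle","jar","probe"):
        print(t,[(round(d["score"],2),np.round(np.array(d["centre"])*[640,400],1).tolist()) for d in spotter.search_frame(n,t)[:7]])
o=monitor.get_obs();print(o["time_s"],o["eef_pos"],o["eef_rot"],o["opening"])
E
```

```text
scene [ 1.048 -0.363  0.681]
knob_top [(0.73, [307.0, 183.1]), (0.39, [299.1, 234.4])]
bracket_end [(0.84, [295.1, 237.1])]
turntable [(0.62, [307.7, 254.7])]
plate0 [(0.96, [208.2, 354.5]), (0.91, [279.5, 253.6]), (0.76, [290.6, 213.8]), (0.75, [270.7, 230.3]), (0.75, [337.7, 232.6]), (0.73, [374.7, 184.5]), (0.66, [315.5, 259.0])]
funnel [(0.86, [407.2, 206.2]), (0.58, [309.9, 181.9])]
wash_bottle [(0.97, [181.2, 211.9])]
jar [(0.64, [175.9, 296.2]), (0.24, [309.9, 256.9])]
probe [(0.86, [307.0, 255.8]), (0.27, [405.2, 204.0])]
top [0.394 0.023 1.111]
knob_top [(0.82, [316.3, 236.0]), (0.61, [325.3, 197.7])]
bracket_end [(0.86, [352.8, 193.8])]
turntable [(0.67, [352.9, 198.0]), (0.59, [357.8, 190.5])]
plate0 [(0.92, [224.6, 229.2]), (0.87, [466.2, 158.2]), (0.81, [350.9, 221.0]), (0.76, [377.3, 213.0]), (0.71, [324.3, 201.5]), (0.7, [268.7, 321.6]), (0.67, [385.7, 180.0])]
funnel [(0.75, [236.5, 173.8]), (0.66, [352.0, 195.7]), (0.41, [315.2, 236.8]), (0.17, [350.6, 219.7])]
wash_bottle [(0.79, [439.5, 295.7]), (0.55, [326.8, 200.8])]
jar [(0.71, [475.1, 211.4])]
probe [(0.9, [359.3, 191.1])]
0.9 [0.189 0.543 0.239] [0.    0.167 0.986 0.   ] 1.0013178081655372
```

View pics/scene0.png

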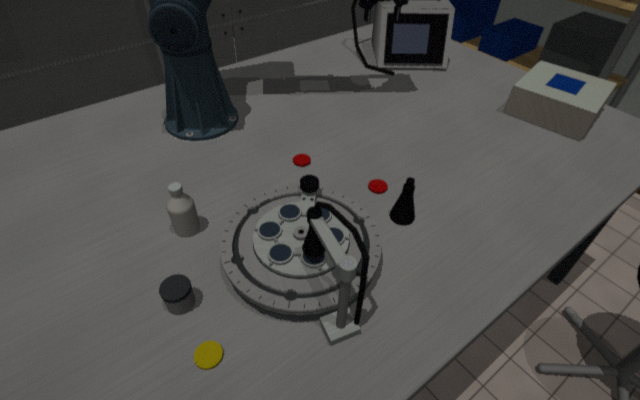

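View pics/top0.png

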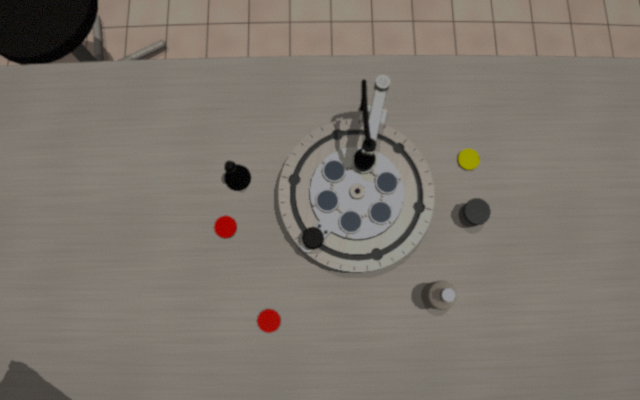

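The scene view shows the knob at (309,183) with the probe over the dial. The top view shows the knob at (313,237), the dial centre at (357,191) and holes at (377,254), (419,206), (398,147), (337,134) and (294,179). The next hole CCW is (377,254).

```bash
python3 - <<'E'
from h import *
np.set_printoptions(precision=4,suppress=True)
hs=[(377,254),(419,206),(398,147),(337,134),(294,179)]
H=np.array([at("top",h,.055) for h in hs]);
A=np.c_[2*H[:,:2],np.ones(5)];s=np.linalg.lstsq(A,(H[:,:2]**2).sum(1),rcond=None)[0]
c=s[:2];print("axis",c,"r",np.sqrt(s[2]+c@c));ang=np.degrees(np.arctan2(*(H[:,:2]-c).T[::-1]));print("hole ang",ang)
a0=np.mean([(a-60*(i+1)+180-(-130))%360 -180+(-130) for i,a in enumerate(ang)]);print("knob ang",a0)
for px in((313,237),(316,236)):
    k=at("top",px,.098);print("knob z.098",k,np.linalg.norm(k[:2]-c),np.degrees(np.arctan2(*(k[:2]-c)[::-1])))
print("tri",two((309.5,181),(314,236.5)))
import math
for a in (0,30,60): 
    t=np.radians(a0+a);p=c+.135*np.array([math.cos(t),math.sin(t)]);print(a,p,proj("scene",[[*p,.098]]),proj("top",[[*p,.098]]))
i=[]
for n,b in(("scene",(309,200,75)),("top",(335,215,85))):
    im=cv2.imread(f"pics/{n}0.png");x,y,r=b;i.append(cv2.resize(im[y-r:y+r,x-r:x+r],(400,400),interpolation=2))
cv2.imwrite("pics/crop.png",np.hstack(i))
for n in("scene","top"):
    viewer.camera(n)
    for d in spotter.outline_of(n,"knob_top")[:2]:
        ys,xs=np.nonzero(d["region"]);print(n,d["score"],xs.min(),xs.max(),ys.min(),ys.max())
E
```

```text
axis [ 0.6097 -0.0602] r 0.1351724630922458
hole ang [-163.2941 -103.0734  -43.0813   16.3069   76.4047]
knob ang -223.34747597319029
knob z.098 [0.5125 0.0322 0.098 ] 0.13412556011731966 136.47251986830392
knob z.098 [0.5144 0.0262 0.098 ] 0.12864986922373062 137.82490998352458
tri (array([0.5148, 0.032 , 0.0961]), np.float64(0.004149846581543852))
0 [0.5116 0.0325] [[307.9107 179.5637]] [[312.8587 237.465 ]]
30 [ 0.4784 -0.029 ] [[276.6865 182.3661]] [[344.161  253.6193]]
60 [ 0.4804 -0.0988] [[249.6786 195.6788]] [[379.307  251.9774]]
scene 0.59 300 319 173 192
scene 0.18 220 380 174 343
top 0.85 302 323 226 248
```

View pics/crop.png

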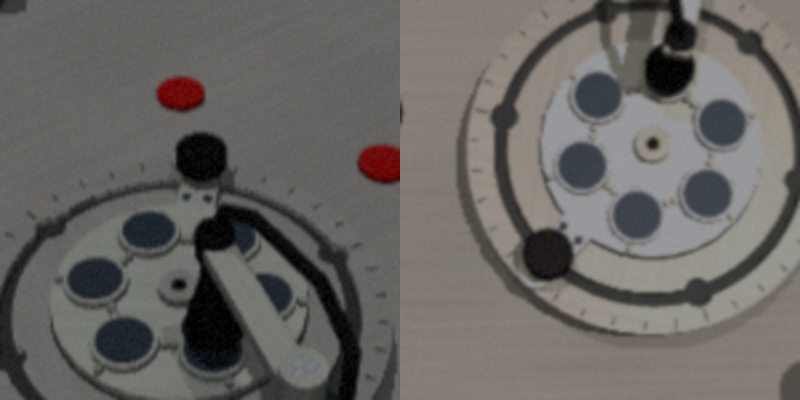

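Request:
move_arm([
  [[-7.9, -6.26, 0], [0, 0, -3.9], 0],
  [[-7.9, -6.26, 0], [0, 0, -3.9], 0],
  [[-7.9, -6.26, 0], [0, 0, -3.9], 0],
  [[-7.9, -6.26, 0], [0, 0, -3.9], 0],
  [[-7.9, -6.26, 0], [0, 0, -3.9], 0],
  [[-7.9, -6.26, 0.5], [0, 0, -3.9], 0],
  [[-7.9, -6.26, 1.2], [0, 0, -3.9], 0],
  [[-7.9, -6.26, 1.2], [0, 0, -3.9], 0],
  [[-7.9, -6.26, 1.2], [0, 0, -3.9], 0],
  [[-7.9, -6.26, 1.2], [0, 0, -3.9], 0],
])

```text
time_s: 2.35
eef_pos: [0.5112, 0.035, 0.1687]
eef_rot: [0.001, -0.104, 0.995, -0.0]
wrist_force: [-0.0, 0.7, 0.0]
opening: -0.003
```

Request:
move_arm([
  [[0, -0.04, 0.5], [0, 0, 0], 0],
  [[0, -0.04, 0.85], [0, 0, 0], 0],
  [[0, -0.04, 0.9], [0, 0, 0], 0],
])

```text
time_s: 2.72
eef_pos: [0.5095, 0.0345, 0.1133]
eef_rot: [-0.002, -0.104, 0.995, 0.0]
wrist_force: [0.1, -0.9, 0.3]
opening: 0.004
```

```bash
cat >> h.py <<'E'
def units(dst,ref):
    from scipy.spatial.transform import Rotation as R
    q=ref["eef_rot"];m=R.from_quat([q[1],q[2],q[3],q[0]]).as_matrix()
    return np.round(m.T@(np.array(dst)-ref["eef_pos"])/.06,2)
E
python3 - <<'E'
from h import *
a=cv2.resize(viewer.camera("scene")[100:250,230:390],(426,400),interpolation=2);b=cv2.resize(viewer.camera("top")[160:310,250:390],(373,400),interpolation=2)
cv2.imwrite("pics/c2.png",np.hstack([a,b]))
o=monitor.get_obs();print(o["time_s"],o["eef_pos"],o["eef_rot"],o["wrist_force"])
ax=np.array([.6097,-.0602])
for z in(.096,.092):
  for a in(0,5,10,15,20,25,30):
    t=np.radians(136.6+a);print(z,a,units([*(ax+.135*np.array([np.cos(t),np.sin(t)])),z],o))
E
```

```text
2.825 [0.51073228 0.03468878 0.11503306] [-6.04753105e-05 -1.04290519e-01  9.94546874e-01  2.08194702e-05] [-0.42012651  0.21891994  1.21154666]
0.096 0 [-0.01 -0.04  0.32]
0.096 5 [ 0.15 -0.16  0.32]
0.096 10 [ 0.3  -0.29  0.32]
0.096 15 [ 0.43 -0.43  0.32]
0.096 20 [ 0.55 -0.59  0.32]
0.096 25 [ 0.66 -0.75  0.32]
0.096 30 [ 0.75 -0.93  0.32]
0.092 0 [-0.01 -0.04  0.38]
0.092 5 [ 0.15 -0.16  0.38]
0.092 10 [ 0.3  -0.29  0.38]
0.092 15 [ 0.43 -0.43  0.38]
0.092 20 [ 0.55 -0.59  0.38]
0.092 25 [ 0.66 -0.75  0.38]
0.092 30 [ 0.75 -0.93  0.38]
```

View pics/c2.png

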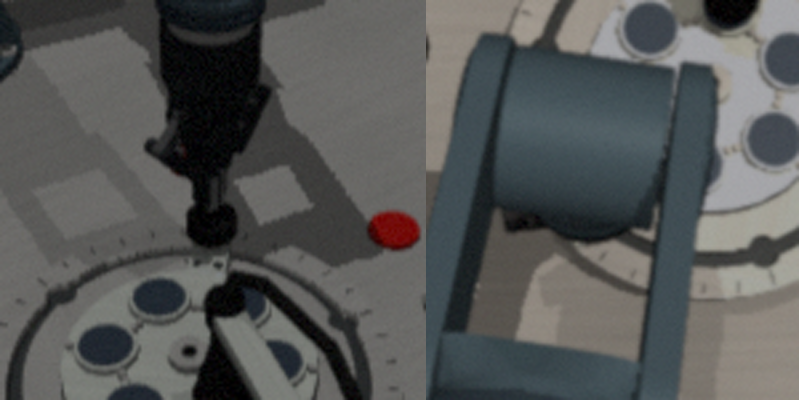

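In the crop, the closed fingertips stand centred just above the knob, around crop pixel (210,215). I'll press now.

Request:
move_arm([
  [[0, -0.04, 0.2], [0, 0, 0], 0],
  [[0, -0.04, 0.3], [0, 0, 0], 0],
  [[0, -0.04, 0.33], [0, 0, 0], 0],
  [[0, -0.04, 0.33], [0, 0, 0], 0],
  [[0, -0.04, 0.33], [0, 0, 0], 0],
])

```text
time_s: 3.45
eef_pos: [0.5133, 0.0326, 0.0979]
eef_rot: [0.002, -0.104, 0.995, -0.0]
wrist_force: [-2.7, 2.6, 18.3]
opening: 0.003
```

Request:
move_arm([
  [[0.08, -0.06, 0], [0, 0, 0], 0],
  [[0.16, -0.12, 0], [0, 0, 0], 0],
  [[0.23, -0.18, 0], [0, 0, 0], 0],
  [[0.3, -0.25, 0], [0, 0, 0], 0],
  [[0.37, -0.32, 0], [0, 0, 0], 0],
  [[0.43, -0.39, 0], [0, 0, 0], 0],
  [[0.49, -0.47, 0], [0, 0, 0], 0],
  [[0.55, -0.55, 0], [0, 0, 0], 0],
  [[0.61, -0.63, 0], [0, 0, 0], 0],
  [[0.66, -0.71, 0], [0, 0, 0], 0],
])

```text
time_s: 4.7
eef_pos: [0.4844, -0.0184, 0.0979]
eef_rot: [0.003, -0.104, 0.995, -0.001]
wrist_force: [1.3, 1.6, 15.1]
opening: -0.001
```

```bash
python3 - <<'E'
from h import *
a=cv2.resize(viewer.camera("scene")[100:280,190:390],(444,400),interpolation=2)
cv2.imwrite("pics/c3.png",a)
o=monitor.get_obs();print(o["time_s"],o["eef_pos"],o["wrist_force"])
ax=np.array([.6097,-.0602]);d=o["eef_pos"][:2]-ax;print(np.linalg.norm(d),np.degrees(np.arctan2(d[1],d[0]))%360-136.6)
E
```

```text
4.75 [ 0.48419055 -0.01898561  0.09793769] [-0.22894894  0.71654695 15.42154486]
0.13210317125878066 25.22102225896751
```

View pics/c3.png

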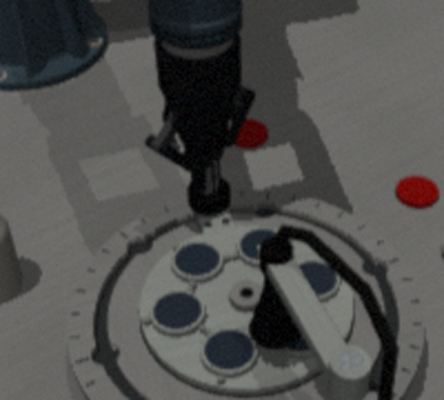

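The finger dragged the knob round about 25°: it stands under the fingertips at crop pixel (208,195). Next I'll lift, step to its clockwise side and push the side.

```bash
python3 - <<'E'
from h import *
o=monitor.get_obs();y=np.array([-.207,.978]);ax=np.array([.6097,-.0602])
k=lambda a:ax+.135*np.array([np.cos(np.radians(136.6+a)),np.sin(np.radians(136.6+a))])
print("up/start",units([*(k(25)+.052*y),.125],o),units([*(k(25)+.052*y),.086],o))
r=dict(o);r["eef_pos"]=np.array([*(k(25)+.052*y),.086])
for a in(25,30,35,40,45,50,53,56,58,60,62,64):p=k(a)+.0365*y;print(a,p,units([*p,.086],r))
E
```

```text
up/start [ 0.03  0.9  -0.45] [0.04 0.9  0.2 ]
25 [0.47404624 0.01810962] [ 0.   -0.26  0.  ]
30 [0.47081976 0.00678297] [ 0.09 -0.43  0.  ]
35 [ 0.46859274 -0.00478179] [ 0.17 -0.61  0.  ]
40 [ 0.46738212 -0.01649664] [ 0.23 -0.8   0.  ]
45 [ 0.46719713 -0.02827242] [ 0.27 -0.99  0.  ]
50 [ 0.46803918 -0.04001952] [ 0.3  -1.19  0.  ]
53 [ 0.46903503 -0.04701678] [ 0.31 -1.3   0.  ]
56 [ 0.47039574 -0.05395234] [ 0.31 -1.42  0.  ]
58 [ 0.47150376 -0.05853236] [ 0.31 -1.5   0.  ]
60 [ 0.47277095 -0.06307093] [ 0.3  -1.58  0.  ]
62 [ 0.47419576 -0.06756251] [ 0.29 -1.66  0.  ]
64 [ 0.47577646 -0.07200162] [ 0.28 -1.73  0.  ]
```

Request:
move_arm([
  [[0, 0, -0.25], [0, 0, 0], 0],
  [[0, 0, -0.5], [0, 0, 0], 0],
  [[0, 0.5, -0.5], [0, 0, 0], 0],
  [[0.03, 0.9, -0.5], [0, 0, 0], 0],
  [[0.03, 0.9, -0.5], [0, 0, 0], 0],
  [[0.03, 0.9, -0.15], [0, 0, 0], 0],
  [[0.03, 0.9, 0.15], [0, 0, 0], 0],
  [[0.03, 0.9, 0.15], [0, 0, 0], 0],
])

```text
time_s: 5.75
eef_pos: [0.4673, 0.0344, 0.085]
eef_rot: [-0.001, -0.104, 0.995, 0.0]
wrist_force: [-0.1, 0.6, 0.0]
opening: -0.0
```

```bash
python3 - <<'E'
from h import *
a=cv2.resize(viewer.camera("scene")[100:280,190:390],(444,400),interpolation=2)
cv2.imwrite("pics/c4.png",a)
o=monitor.get_obs();print(o["time_s"],o["eef_pos"],o["wrist_force"])
E
```

```text
5.8 [0.46808492 0.03432217 0.08589323] [ 0.2976954  -0.00122007  0.11495132]
```

View pics/c4.png

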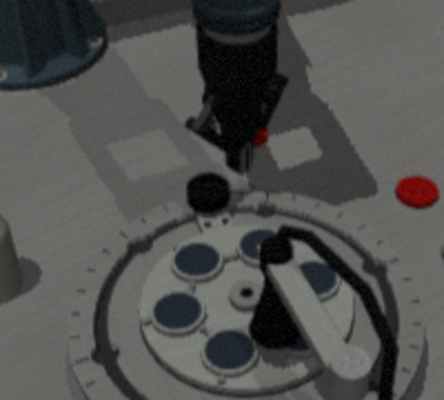

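The fingertips (240,165) stand clear on the clockwise side of the knob (208,190), and the knob stayed put. I'll push it to about 48°.

Request:
move_arm([
  [[-0.04, -0.15, 0], [0, 0, 0], 0],
  [[-0.04, -0.26, 0], [0, 0, 0], 0],
  [[0.0, -0.35, 0], [0, 0, 0], 0],
  [[0.05, -0.43, 0], [0, 0, 0], 0],
  [[0.09, -0.52, 0], [0, 0, 0], 0],
  [[0.13, -0.61, 0], [0, 0, 0], 0],
  [[0.16, -0.7, 0], [0, 0, 0], 0],
  [[0.19, -0.8, 0], [0, 0, 0], 0],
  [[0.21, -0.9, 0], [0, 0, 0], 0],
  [[0.23, -1.0, 0], [0, 0, 0], 0],
])

```text
time_s: 7.05
eef_pos: [0.4651, -0.0264, 0.085]
eef_rot: [-0.002, -0.104, 0.995, 0.001]
wrist_force: [-5.2, 4.7, 1.6]
opening: -0.001
```

```bash
python3 - <<'E'
from h import *
a=cv2.resize(viewer.camera("scene")[100:280,190:390],(444,400),interpolation=2)
cv2.imwrite("pics/c5.png",a)
o=monitor.get_obs();print(o["time_s"],o["eef_pos"],o["wrist_force"])
for a in(35,40,45,50,55,60):
    t=np.radians(136.6+a);print(a,(proj("scene",[[.6097+.135*np.cos(t),-.0602+.135*np.sin(t),.093]])-[190,100])*2.22)
E
```

```text
7.1 [ 0.46547551 -0.02717439  0.08508185] [-2.95911884  2.18251908 -0.72804189]
35 [[181.80787834 189.90947951]]
40 [[171.1592084  193.91041627]]
45 [[160.89328425 198.54544815]]
50 [[151.07481689 203.79981612]]
55 [[141.76945896 209.65559451]]
60 [[133.04367306 216.09133827]]
```

View pics/c5.png

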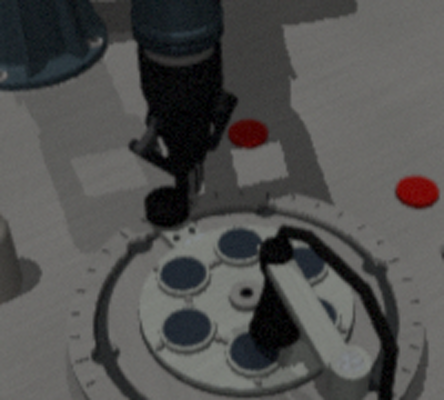

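The knob is at crop (165,203), about 44° round, with the finger behind it. Next is a slower push.

Request:
move_arm([
  [[0, -0.08, 0], [0, 0, 0], 0],
  [[0, -0.16, 0], [0, 0, 0], 0],
  [[0, -0.24, 0], [0, 0, 0], 0],
  [[0, -0.31, 0], [0, 0, 0], 0],
  [[0, -0.37, 0], [0, 0, 0], 0],
  [[-0.01, -0.43, 0], [0, 0, 0], 0],
  [[-0.01, -0.48, 0], [0, 0, 0], 0],
  [[-0.02, -0.52, 0], [0, 0, 0], 0],
  [[-0.02, -0.56, 0], [0, 0, 0], 0],
])

```text
time_s: 8.22
eef_pos: [0.4734, -0.0588, 0.0849]
eef_rot: [-0.002, -0.104, 0.995, 0.001]
wrist_force: [-4.3, 2.8, 1.3]
opening: -0.0
```

Request:
move_arm([
  [[0, -0.02, 0], [0, 0, 0], 0],
  [[0, -0.04, 0], [0, 0, 0], 0],
  [[-0.01, -0.06, 0], [0, 0, 0], 0],
  [[-0.01, -0.08, 0], [0, 0, 0], 0],
])

```text
time_s: 8.72
eef_pos: [0.4771, -0.0641, 0.0861]
eef_rot: [0.0, -0.104, 0.995, -0.0]
wrist_force: [-0.8, 3.3, 0.3]
opening: -0.001
```

Request:
move_arm([
  [[0, -0.02, 0], [0, 0, 0], 0],
  [[0, -0.04, 0], [0, 0, 0], 0],
  [[0, -0.04, 0], [0, 0, 0], 0],
])

```text
time_s: 9.1
eef_pos: [0.4771, -0.0646, 0.086]
eef_rot: [-0.0, -0.104, 0.995, 0.002]
wrist_force: [-2.2, 10.0, 3.4]
opening: -0.005
```

```bash
python3 - <<'E'
from h import *
a=cv2.resize(viewer.camera("scene")[130:250,190:350],(800,600),interpolation=2)
cv2.imwrite("pics/c6.png",a)
o=monitor.get_obs();print(o["time_s"],o["eef_pos"],o["wrist_force"])
for a in(55,58,60,62):
  for z in(.093,.098):
    t=np.radians(136.6+a);print(a,z,(proj("scene",[[.6097+.135*np.cos(t),-.0602+.135*np.sin(t),z]])-[190,130])*5)
E
```

```text
9.15 [ 0.47711929 -0.06459176  0.08598883] [-1.08692066  9.98472385  3.88770624]
55 0.093 [[319.30058324 322.19728494]]
55 0.098 [[318.21454078 313.74746962]]
58 0.093 [[307.34269696 330.74093461]]
58 0.098 [[306.20249395 322.28645584]]
60 0.093 [[299.64791231 336.69220331]]
60 0.098 [[298.47233286 328.23474044]]
62 0.093 [[292.18613761 342.84344468]]
62 0.098 [[290.97581448 334.38311865]]
```

View pics/c6.png

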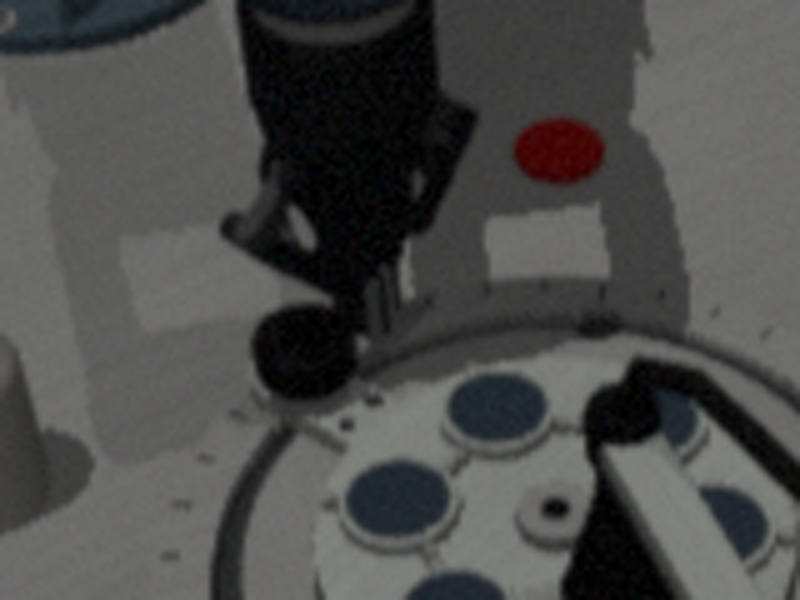

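The force rose to 10 N while the tool stopped moving, so the dial is stopped at the hole. The knob is at crop (303,350), about 60°. I'll back away, lift clear, and check that the plunger is up.

Request:
move_arm([
  [[0, 0.15, 0], [0, 0, 0], 0],
  [[0, 0.4, 0], [0, 0, 0], 0],
  [[0, 0.6, -0.5], [0, 0, 0], 0],
  [[0, 1.2, -1.5], [0, 0, 0], 0],
  [[0, 2.2, -2], [0, 0, 0], 0],
  [[0, 3.2, -2], [0, 0, 0], 0],
  [[0, 4, -2], [0, 0, 0], 0],
  [[0, 4, -2], [0, 0, 0], 0],
  [[0, 4, -2], [0, 0, 0], 0],
])

```text
time_s: 10.28
eef_pos: [0.4275, 0.1686, 0.206]
eef_rot: [0.0, -0.105, 0.994, -0.0]
wrist_force: [-0.3, 0.2, 0.1]
opening: -0.002
```

```bash
python3 - <<'E'
from h import *
np.set_printoptions(precision=4,suppress=True)
s=viewer.camera("scene");t=viewer.camera("top")
cv2.imwrite("pics/c7.png",np.hstack([cv2.resize(s[150:270,190:350],(533,400),interpolation=2),cv2.resize(t[200:300,300:367],(268,400),interpolation=2)]))
o=monitor.get_obs();print(o["time_s"],o["eef_pos"],o["wrist_force"])
c={}
for n in("scene","top"):
  for d in spotter.outline_of(n,"knob_top")[:2]:
    ys,xs=np.nonzero(d["region"]);print(n,d["score"],xs.min(),xs.max(),ys.min(),ys.max())
  for t in("funnel","wash_bottle","jar"):print(t,[np.round(np.array(d["centre"])*[640,400],1).tolist() for d in spotter.search_frame(n,t)[:1]])
ang=np.radians(136.6+60);p=[.6097+.135*np.cos(ang),-.0602+.135*np.sin(ang)]
for z in(.093,.098):print(z,proj("scene",[[*p,z]]),proj("top",[[*p,z]]))
E
```

```text
10.375 [0.428  0.1676 0.2059] [-0.8562 -0.4425  0.4349]
scene 0.58 241 261 190 209
funnel [[402.1, 203.3]]
wash_bottle [[180.5, 213.0]]
jar [[179.9, 297.3]]
top 0.68 369 390 241 264
funnel [[236.1, 174.5]]
wash_bottle [[438.8, 294.5]]
jar [[378.6, 252.0]]
0.093 [[249.9296 197.3384]] [[378.9753 252.2299]]
0.098 [[249.6945 195.6469]] [[379.2693 252.0114]]
```

View pics/c7.png

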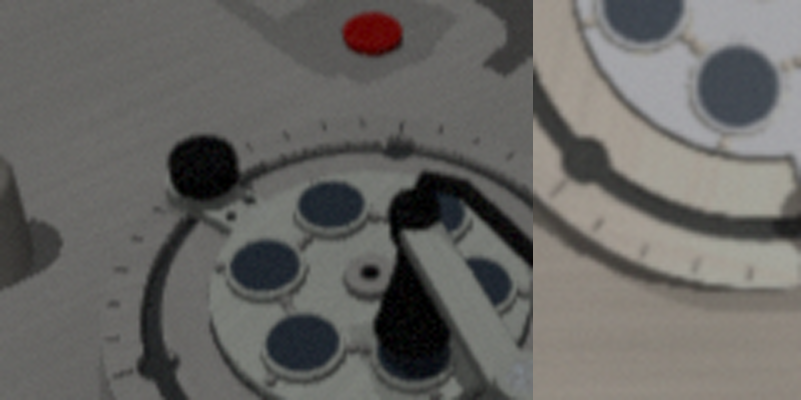

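```bash
python3 - <<'E'
from h import *
def cen(im,p):
    x,y=int(p[0])-16,int(p[1])-14
    g=cv2.resize(cv2.cvtColor(im[y:y+34,x:x+32],cv2.COLOR_BGR2GRAY),None,fx=8,fy=8,interpolation=2)
    n,l,s,c=cv2.connectedComponentsWithStats((g<52).astype(np.uint8));i=1+np.argmax(s[1:,4])
    return c[i]/8+[x,y], s[i,:4]/8, s[i,4]/64
pos=lambda a,z:[.6097+.135*np.cos(np.radians(136.6+a)),-.0602+.135*np.sin(np.radians(136.6+a)),z]
now=np.mean([viewer.camera("scene").astype(float) for _ in range(8)],0).astype(np.uint8)
for im,a,zs in((cv2.imread("pics/scene0.png"),0,(.098,.093)),(now,60,(.098,.093))):
    c,s,A=cen(im,proj("scene",[pos(a,.098)])[0])
    print(a,c,s,A,[(c-proj("scene",[pos(a,z-.011)])[0]).round(2) for z in zs])
print(monitor.get_obs()["time_s"])
E
```

```text
0 [310.08485899 185.43684697] [ 9.     9.875 23.    22.75 ] 337.96875 [array([2.15, 2.2 ]), array([2.15, 0.55])]
60 [251.64849475 201.37940331] [ 7.625  9.75  24.375 24.25 ] 375.25 [array([1.44, 2.03]), array([1.21, 0.37])]
11.175
```

The row offset for an "up" knob is 2.0 px now against 2.2 px at the start, when it was certainly up. A knob still held down would have given about 3.7 px. The plunger is up, so I'll hand in.

```bash
python3 -c "
from h import *
print(workorder.hand_in())"
```

```text
the job is handed in; nothing more can be done
None
```

The table is turned one hole counter-clockwise and locked there, as far as my checks show, and the job is handed in at about 11 s of robot time.

I pressed the knob to its stop with the closed fingertips and dragged it round about 25°. Then I lifted off and pushed the knob's side until the dial stopped. After that I backed the arm well clear.

**Last checks**
- **Lock:** against the stop, the push force rose to about 10 N while the tool barely moved.
- **Angle:** in the top view the knob is within about 1 px of where 60° predicts.
- **Plunger up:** the knob's height in the scene view matches the fully-up position to 0.2 px, allowing for the offset measured at the start. A knob still held down would differ by about 1.7 px.
- **Plates:** the plates that can be seen in the picture lie in their nests; I did not measure their heights.
- **Bystanders:** the bottle was found within about 1.5 px of its old place in both views. The funnel matched in the top view but was 5 px off in the scene view, and the jar was 4 px off there. The arm never went near either, so I put this down to detector scatter.

**One disagreement:** in the last top view the network reported the knob, at (379,252), as the jar. So the jar was confirmed only in the scene view.

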